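# Fan the slide mailers along the tray and photograph their labels

## Robot

A 6-joint arm with a two-finger parallel gripper is mounted at the origin on the work surface. World frame = base frame: x ahead of the robot, y to its left, z up, the work surface at z = 0. Lengths are in m, angles in degrees, forces in N, time in s.
With the tool pointing down it reaches from about 0.35 to 0.875 m from the base axis. Payload 4.2 kg.
Tool frame: the origin (TCP) lies between the finger pads; the fingertips stand 25 mm ahead of it and the grasp point (between the pads) lies 6 mm ahead of it (r.tips_ahead is the distance from the TCP to the fingertips, in m); z points along the fingers, y is the direction in which the jaws open and shut (so a half turn about z gives the same grasp; the last joint's range is limited). The gripper opens to 87 mm and grips with 3 to 60 N. Pads are 19 mm wide; open, the fingers measure 117 mm over their backs; the gripper's body (75 mm by 190 mm) begins 51 mm behind the grasp point.
Start: joints at [84.546, 22.042, 0.453, 0, -68.411, -14.817], TCP at [0.217, 0.586, 0.248] pointing down, gripper open.
Joint ranges: [-179.83, 179.83], [-69.29, 118.12], [-61.27, 80.66], [-181.25, 117.63], [-171.15, -9.14], [-177.46, 177.46]. Speed limits (degrees/s): [159.86, 159.86, 180, 180, 180, 180].

## Interface

Orientations are given as a 3x3 rotation matrix whose columns are the frame's x, y, z axes.
In Python, from station import r, vision, finish_job gives the robot as it stands.
- The arm moves only by the shell command python3 -m jog 'ROWS'. ROWS is a JSON object of lists of equal length, an entry for each row: "rot": the turn, a rotation vector about the world's x, y, z in degrees, a list of three; "delta_pos": the shift along the world's x, y, z in mm, a list of three; "grip": the opening in per cent of the stroke, from 0 (shut) to 100 (fully open). A call has 1 to 10 rows; each row shifts and turns the commanded pose from where the row before left it; what a row does not reach is not made up. A row lasts 1/12 s, in which the tool goes at most 41.7 mm and 7.16 degrees, less where a joint would pass 70% of its speed; a pose out of reach is approached as far as the arm can. A call with a gripper value outside its range is refused whole. The fingers move at their own pace and stop on an object; the grip force is fixed at half the most. Time passes only in rows, so rows that do not move let the fingers close. It gives the time, the measured TCP pose, the force and the opening at its end, in the units of the state.
- r.sense(): the state, without advancing time (a new reading comes with each control period).
- vision.capture(name): name is "scene" or "top" or "wrist"; returns a dict with "frame" (480x640x3 uint8, red, green, blue), "K" (3x3 intrinsics, pixels), "xyz" and "orientation" of the camera in the world. Camera axes: x right, y up, looking along -z (the intrinsics and any distortion apply to the point x, -y, -z); pixel columns grow to the right and rows downward; lengths in m; the calibration is good to about 2 mm. A picture is of the moment at which its call begins. There is no depth.
- finish_job(): hands the job in, once; it reports no verdict.
The state is a dict: "time_s": time; "joints": joint angles; "joint_velocities": joint speeds; "effort": joint torques, N m; "tcp_pos": TCP position; "ee_rot": TCP orientation; "wrist_force": force on the tool from outside, world axes, zero at the start; "moment": the same for the moment, N m; "gripper_width": opening from 0.0 (shut) to 1.0 (fully open).
Only numpy, scipy, OpenCV 4.12 (cv2) and the standard library are available. Lean on these libraries where they do the work, as an engineer would, in place of code of your own. Each camera call takes 0.05 s, during which the arm holds its last target. There are 200 camera calls.

## Task

Fan the pile of four slide mailers along the steel tray, towards the tray's empty end, into a straight, evenly shingled row: each lies flat on the one below and about 25 mm further along, so that every label strip shows in full. Then photograph the row with the camera release on the bench: half-press its key to the first click and hold it there for about a second to focus, then press it right down and let it go. Leave the slide box, the mouse and the oil bottle where they are.

Things in the scene. Friction and masses are not known exactly. Their poses are not given: they have to be found in the camera images.
- tray: stainless steel slide tray, fixed to the bench by its feet: 376 mm long (its x axis) x 118 mm wide (y), floor 3 mm thick, low rim 3 mm thick whose top is 11 mm above the bench. Origin under its centre, at bench height; x points along the tray from the end where the pile is towards the empty end.
- mailer1: Lowest of the pile: a flat closed slide mailer of frosted grey-white plastic, a rigid box 128 mm long (x) x 84 mm wide (y) x 9 mm thick (z), 70 g. A white bar-coded label strip crosses its upper face at the -x end, reaching 20 mm in from that end. Origin: centre of the underside; x points away from the label end, roughly along the tray's x. Lies loose on the tray floor, with the others on it.
- mailer2: A mailer just like mailer1 (128 x 84 x 9 mm, 70 g, label strip on top at the -x end, origin at the centre of the underside), second from below, lying loose on mailer1. The pile is a little out of line; the label ends face the nearer end of the tray.
- mailer3: A mailer just like mailer1 (128 x 84 x 9 mm, 70 g, label strip on top at the -x end, origin at the centre of the underside), third from below, lying loose on mailer2. Plastic on plastic and on steel rub alike (friction about 0.6): a mailer pushed by its edge carries along those that lie on it.
- mailer4: A mailer just like mailer1 (128 x 84 x 9 mm, 70 g, label strip on top at the -x end, origin at the centre of the underside), topmost, lying loose on mailer3.
- key_top (a point): centre of the top of the round key (42 mm across, flat) on the camera release, a grey bench unit 110 x 72 x 26 mm, fixed, flat on the bench to the left or right of the tray; at rest the key's top is 40.5 mm above the bench, 14.5 mm above the unit. The key moves straight down and springs back.
- key_half (a joint): first stage of the key: 0 at rest, 0.004 m at the first click (focus). It takes 1 N to start and 2.4 N to reach the click; from there the key stands still until about 8 N.
- key_full (a joint): second stage of the key, beyond the first: 0 until the force passes about 8 N, 0.005 m when the key is right down (shutter), at about 10 N; the key's top is then 9 mm lower than at rest.
- slide_box: bystander: closed beige slide storage box, 140 x 88 x 33 mm, loose; on the side of the tray where the camera release is not. Origin at the centre of its underside.
- mouse: bystander: beige computer mouse, 98 x 58 x 28 mm, loose, beyond the tray. Origin at the centre of its underside.
- oil_bottle: bystander: small amber bottle of immersion oil, 36 mm across, 85 mm tall, loose, upright, beyond the tray. Origin at the centre of its underside.

How it is judged (in metres and radians):
On the way, in this order (a step that is already met when the one before it is completed fails the run):
1. the four mailers lie shingled along the tray, every label strip showing (x of mailer2 in the frame of mailer1 between 0.0205 and 0.031 m and y of mailer2 in the frame of mailer1 between -0.013 and 0.013 m and z of mailer2 in the frame of mailer1 between 0.0065 and 0.0115 m and x of mailer3 in the frame of mailer2 between 0.0205 and 0.031 m and y of mailer3 in the frame of mailer2 between -0.013 and 0.013 m and z of mailer3 in the frame of mailer2 between 0.0065 and 0.0115 m and x of mailer4 in the frame of mailer3 between 0.0205 and 0.031 m and y of mailer4 in the frame of mailer3 between -0.013 and 0.013 m and z of mailer4 in the frame of mailer3 between 0.0065 and 0.0115 m and angle between the x axis of each of mailer1, mailer2, mailer3, mailer4 and the x axis of tray, either way round below 0.12 rad and angle between each of mailer1, mailer2, mailer3, mailer4's own z axis and vertical below 0.06 rad and linear speed of each of mailer1, mailer2, mailer3, mailer4 below 0.02 m/s and x of mailer1 in the frame of tray between -0.126 and 0.126 m and y of mailer1 in the frame of tray between -0.022 and 0.022 m and x of mailer2 in the frame of tray between -0.126 and 0.126 m and y of mailer2 in the frame of tray between -0.022 and 0.022 m and x of mailer3 in the frame of tray between -0.126 and 0.126 m and y of mailer3 in the frame of tray between -0.022 and 0.022 m and x of mailer4 in the frame of tray between -0.126 and 0.126 m and y of mailer4 in the frame of tray between -0.022 and 0.022 m and z of mailer1 in the frame of tray between 0 and 0.006 m), for 0.3 s.
2. the release key is held half-pressed at its first click (value of joint key_half above 0.003 m and value of joint key_full below 0.0015 m), for 0.5 s.
3. the release key is pressed right down (value of joint key_full above 0.0038 m), for 0.05 s.
At the end, for the whole second after the job is handed in: Each mailer lies flat on the one below, 20.5 to 31 mm further along and within 13 mm sideways; all level (0.06 rad), at rest, straight along the tray (0.12 rad) and in it (within 22 mm of its centre line, 126 mm of its middle), the lowest on its floor; the key is back up (within 1 mm) (all of step 1 and value of joint each of key_half, key_full below 0.001 m); the robot touches nothing.
It fails at once if the slide storage box is moved more than 15 mm or tipped over (distance of slide_box from where it was at the start of the episode above 0.015 m or angle between slide_box's own z axis and vertical above 0.5 rad).
It fails at once if the mouse is moved more than 15 mm or tipped over (distance of mouse from where it was at the start of the episode above 0.015 m or angle between mouse's own z axis and vertical above 0.5 rad).
It fails at once if the oil bottle is moved more than 15 mm or tipped over (distance of oil_bottle from where it was at the start of the episode above 0.015 m or angle between oil_bottle's own z axis and vertical above 0.5 rad).
It also fails if it takes over 61 s, if anything falls off the work surface, if the arm or the gripper's body presses on something with over 40 N, if the wrist force passes 120 N, or if a joint passes its speed limit or range.

## Working session

There is one attempt and no reset: what is moved stays moved. The work goes in short steps, Python scripts to look and compute and a shell command to move; the robot and the scene stay as the last step left them, time stands still between calls to the robot, and variables do not carry over. Pictures are saved under pics/ and viewed, about 8 in all and at most 12, crops included, and the job is handed in when it is done.

```bash
ls; mkdir -p pics; python3 - <<'E'
from station import r,vision
import cv2,json
for n in("scene","top"):
    c=vision.capture(n); cv2.imwrite(f"pics/{n}0.png",c["frame"][...,::-1]); print(n,c["K"],c["xyz"],c["orientation"])
    import pickle; pickle.dump(c,open(f"{n}0.pkl","wb"))
print(r.sense())
E
```

```text
pics
scene [[457.68277155   0.         318.62095239]
 [  0.         457.68277155 243.15585371]
 [  0.           0.           1.        ]] [ 0.97386498 -0.56545692  0.6268242 ] [[ 0.84414113 -0.33731878  0.41670349]
 [ 0.53589872  0.55328097 -0.63772465]
 [-0.01543761  0.76164048  0.64781592]]
top [[555.91872982   0.         313.60114024]
 [  0.         555.91872982 227.46705439]
 [  0.           0.           1.        ]] [0.46652688 0.02383824 1.37066597] [[ 0.01269705  0.99562921 -0.0925271 ]
 [-0.99978558  0.01415468  0.01511428]
 [ 0.01635791  0.09231535  0.99559545]]
{'time_s': 0.1, 'joints': array([ 8.45437546e+01,  2.20862257e+01,  3.88136520e-01, -2.22077114e-02,
       -6.84107331e+01, -1.48163834e+01]), 'joint_velocities': array([ 0.00257371, -0.10029335,  0.1313453 ,  0.13712829,  0.05861773,
       -0.03927298]), 'effort': array([-1.03853276e-03, -3.91688347e+01,  1.87935913e+01,  4.23193038e+00,
        1.34829531e-02, -6.88412092e-05]), 'tcp_pos': array([0.21638375, 0.5858385 , 0.24658197]), 'ee_rot': array([[ 9.38005059e-01, -3.46621145e-01, -5.39367149e-04],
       [-3.46621537e-01, -9.38003232e-01, -1.85640568e-03],
       [ 1.37541331e-04,  1.92827419e-03, -9.99998131e-01]]), 'wrist_force': array([ 0.62843274, -0.17377939, -0.29941449]), 'moment': array([-0.02738664,  0.02467063,  0.01950846]), 'gripper_width': 0.9983570816715}
```

View pics/top0.png

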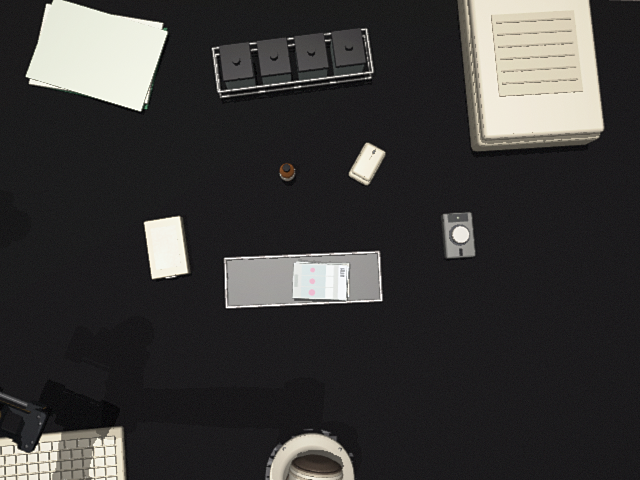

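View pics/scene0.png

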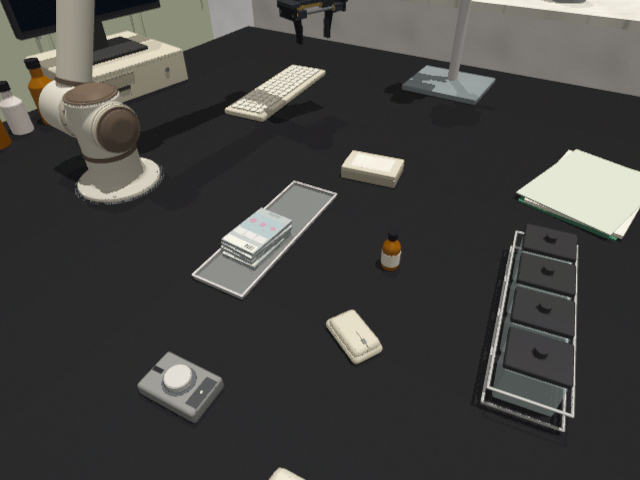

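```bash
cat > h.py <<'E'
import numpy as np,pickle,cv2
from station import r,vision
def shot(n,f):
    c=vision.capture(n); cv2.imwrite(f"pics/{f}.png",c["frame"][...,::-1]); pickle.dump(c,open(f+".pkl","wb")); return c
def load(f): return pickle.load(open(f+".pkl","rb"))
def w(c,u,v,z):
    K=np.array(c["K"]);d=np.array([(u-K[0,2])/K[0,0],-(v-K[1,2])/K[1,1],-1]);d=np.array(c["orientation"])@d
    p=np.array(c["xyz"]);return p+d*(z-p[2])/d[2]
def px(c,p):
    q=np.array(c["orientation"]).T@(np.array(p)-c["xyz"]);K=np.array(c["K"]);return np.array([K[0,2]+K[0,0]*q[0]/-q[2],K[1,2]+K[1,1]*q[1]/q[2]])
E
python3 - <<'E'
from h import *
c=load("top0")
for p in[(224,257,.011),(381,252,.011),(382,300,.011),(226,307,.011),(460,234,.0405),(294,262,.039),(349,264,.039),(348,301,.039),(293,300,.039)]: print(p,w(c,*p).round(4))
c=load("scene0")
for p in[(178,377,.0405),(296,182,.011),(338,196,.011),(240,294,.011),(196,276,.011)]: print(p,w(c,*p).round(4))
im=cv2.imread("pics/top0.png")[235:320,215:395];cv2.imwrite("pics/a.png",cv2.resize(im,None,fx=4.4,fy=4.4,interpolation=cv2.INTER_CUBIC))
E
```

```text
(224, 257, 0.011) [0.5175 0.2207 0.011 ]
(381, 252, 0.011) [ 0.5348 -0.1628  0.011 ]
(382, 300, 0.011) [ 0.4181 -0.1654  0.011 ]
(226, 307, 0.011) [0.3967 0.2126 0.011 ]
(460, 234, 0.0405) [ 0.5793 -0.3496  0.0405]
(294, 262, 0.039) [0.5067 0.0494 0.039 ]
(349, 264, 0.039) [ 0.5037 -0.0822  0.039 ]
(348, 301, 0.039) [ 0.4158 -0.0805  0.039 ]
(293, 300, 0.039) [0.4165 0.0504 0.039 ]
(178, 377, 0.0405) [ 0.5828 -0.3547  0.0405]
(296, 182, 0.011) [0.4052 0.2083 0.011 ]
(338, 196, 0.011) [0.5247 0.2096 0.011 ]
(240, 294, 0.011) [ 0.5315 -0.1569  0.011 ]
(196, 276, 0.011) [ 0.4283 -0.1647  0.011 ]
```

View pics/a.png

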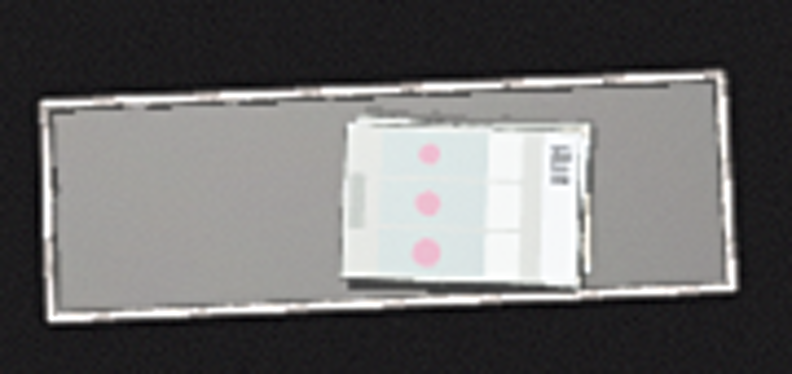

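```bash
python3 -m jog '{"rot":[[0,0,-3.34],[0,0,-3.34],[0,0,-3.34],[0,0,-3.34],[0,0,-3.34],[0,0,-3.34],[0,0,-3.34],[0,0,-3.34],[0,0,-3.34],[0,0,-3.34]],"delta_pos":[[12.5,-31,2.5],[12.5,-31,2.5],[12.5,-31,2.5],[12.5,-31,2.5],[12.5,-31,2.5],[12.5,-31,2.5],[12.5,-31,2.5],[12.5,-31,2.5],[12.5,-31,2.5],[12.5,-31,2.5]],"grip":[100,100,100,100,100,100,100,100,100,100]}' && python3 -m jog '{"rot":[[0,0,-3.34],[0,0,-3.34],[0,0,-3.34],[0,0,-3.34],[0,0,-3.34],[0,0,-3.34],[0,0,-3.34],[0,0,-3.34],[0,0,-3.34],[0,0,-3.34]],"delta_pos":[[12.5,-31,2.5],[12.5,-31,2.5],[12.5,-31,2.5],[12.5,-31,2.5],[12.5,-31,2.5],[12.5,-31,2.5],[12.5,-31,2.5],[12.5,-31,2.5],[12.5,-31,2.5],[12.5,-31,2.5]],"grip":[50,50,50,50,50,50,50,50,50,50]}' && python3 -m jog '{"rot":[[0,0,0],[0,0,0]],"delta_pos":[[0,0,0],[0,0,0]],"grip":[50,50]}'; python3 - <<'E'
from h import *
c=shot("wrist","w1");print(r.sense()["tcp_pos"],r.sense()["ee_rot"],c["xyz"],c["orientation"])
E
```

```text
time_s: 0.93
tcp_pos: [0.3415, 0.2745, 0.2724]
ee_rot: [[0.59, -0.807, -0.0], [-0.807, -0.59, -0.0], [0.0, 0.0, -1.0]]
wrist_force: [0.9, 0.4, 0.3]
gripper_width: 1.001
time_s: 1.77
tcp_pos: [0.4665, -0.0354, 0.2974]
ee_rot: [[0.048, -0.999, -0.0], [-0.999, -0.048, 0.0], [-0.0, 0.0, -1.0]]
wrist_force: [0.9, 0.5, 0.7]
gripper_width: 0.508
time_s: 1.93
tcp_pos: [0.4665, -0.0351, 0.2969]
ee_rot: [[0.048, -0.999, -0.001], [-0.999, -0.048, -0.0], [-0.0, 0.001, -1.0]]
wrist_force: [-0.6, 0.8, -0.2]
gripper_width: 0.505
[ 0.46616453 -0.03419615  0.29693426] [[ 4.95763922e-02 -9.98769391e-01 -1.37282675e-03]
 [-9.98770307e-01 -4.95766698e-02  1.68927509e-04]
 [-2.36779804e-04  1.36276378e-03 -9.99999043e-01]] [ 0.47120747 -0.11774347  0.4342265 ] [[-9.98821009e-01  4.60424310e-02  1.53845910e-02]
 [-4.85367732e-02 -9.52918931e-01 -2.99315373e-01]
 [ 8.79060618e-04 -2.99709201e-01  9.54030200e-01]]
```

View pics/w1.png

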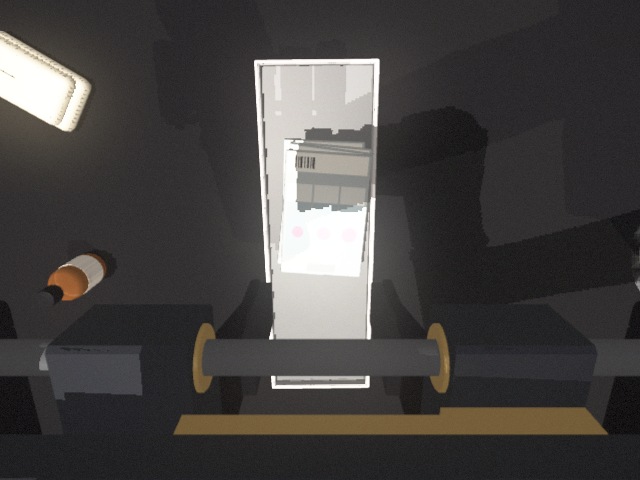

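```bash
python3 - <<'E'
from h import *
im=cv2.imread("pics/w1.png")[50:290,250:390].astype(float)
im=(255*(im/255)**.6).astype('uint8')
cv2.imwrite("pics/b.png",cv2.resize(im,None,fx=2.5,fy=2.5,interpolation=cv2.INTER_CUBIC)) if 0 else cv2.imwrite("pics/b.png",cv2.resize(im[75:230],None,fx=3.8,fy=3.8,interpolation=cv2.INTER_CUBIC))
E
```

```text
(no output)
```

View pics/b.png

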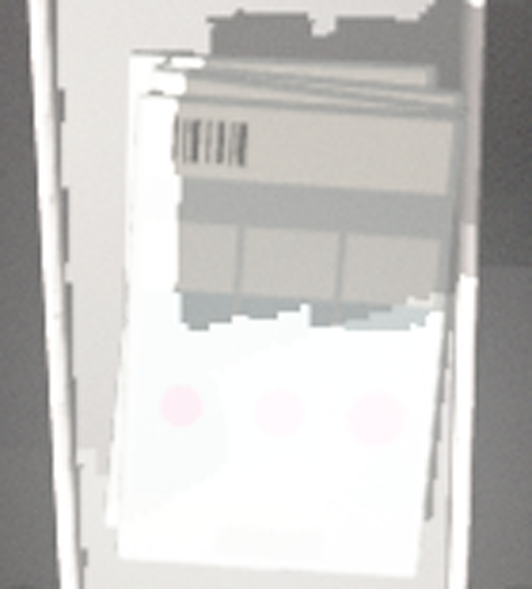

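```bash
cat >> h.py <<'E'
A=np.deg2rad(92.9);T0=np.array([.469,.025]);R=np.array([[np.cos(A),-np.sin(A)],[np.sin(A),np.cos(A)]])
def t(p): return (R.T@(np.array(p)[:2]-T0)*1000).round(1)
E
python3 - <<'E'
from h import *
c=load("w1")
for p in[(256,62),(379,60),(370,387),(272,387)]: print("tray",w(c,*p,.011).round(4),t(w(c,*p,.011)))
g=lambda u,v,z:print(u,v,z,t(w(c,250+u/3.8,125+v/3.8,z)))
print(4)
for p in[(140,95),(455,118),(118,555),(415,577)]:g(*p,.039)
print("lower")
for z in(.012,.021,.030):
  for p in[(130,52),(435,68),(107,525),(160,65),(460,95),(428,520)]:g(*p,z)
print(r.sense()["joints"])
E
```

```text
tray [ 0.5357 -0.1567  0.011 ] [-184.8  -57.5]
tray [ 0.4165 -0.1643  0.011 ] [-186.4   62. ]
tray [0.3931 0.2128 0.011 ] [191.4  66.3]
tray [0.5156 0.2187 0.011 ] [191.1 -56.4]
4
140 95 0.039 [-103.4  -27.5]
455 118 0.039 [-97.5  52.8]
118 555 0.039 [ 22.8 -37.1]
415 577 0.039 [29.6 45.9]
lower
130 52 0.012 [-112.2  -32.1]
435 68 0.012 [-107.8   50.2]
107 525 0.012 [ 24.5 -42.9]
160 65 0.012 [-108.7  -24.1]
460 95 0.012 [-100.6   57.2]
428 520 0.012 [23.1 52.1]
130 52 0.021 [-112.8  -31.3]
435 68 0.021 [-108.5   49.2]
107 525 0.021 [ 20.9 -41.9]
160 65 0.021 [-109.4  -23.5]
460 95 0.021 [-101.5   56.1]
428 520 0.021 [19.6 51.1]
130 52 0.03 [-113.5  -30.5]
435 68 0.03 [-109.2   48.2]
107 525 0.03 [ 17.3 -40.9]
160 65 0.03 [-110.2  -22.9]
460 95 0.03 [-102.4   55. ]
428 520 0.03 [16.  50.1]
[ 1.57762110e+01  4.43906507e+00 -1.57142015e+01 -3.26865303e-02
 -6.99197992e+01 -1.29232768e+01]
```

```bash
python3 -m jog '{"rot":[[0,0,0],[0,0,0],[0,0,0],[0,0,0],[0,0,0],[0,0,0],[0,0,0],[0,0,0],[0,0,0],[0,0,0]],"delta_pos":[[1,-27,0],[1,-27,0],[0,-27,0],[0,0,-34],[0,0,-34],[0,0,-34],[0,0,-34],[0,0,-34],[0,0,-34],[0,0,-34]],"grip":[50,50,50,50,50,50,50,50,50,50]}' && python3 -m jog '{"rot":[[0,0,0],[0,0,0],[0,0,0],[0,0,0]],"delta_pos":[[0,0,-14],[0,0,-14],[0,0,0],[0,0,0]],"grip":[50,50,50,50]}'; python3 - <<'E'
from h import *
c=shot("wrist","w2");s=r.sense();print(s["tcp_pos"],s["wrist_force"],t(s["tcp_pos"]))
cv2.imwrite("pics/w2.png",c["frame"][...,::-1])
E
```

```text
time_s: 2.82
tcp_pos: [0.4683, -0.1133, 0.0585]
ee_rot: [[0.054, -0.999, 0.001], [-0.999, -0.054, 0.0], [-0.0, -0.001, -1.0]]
wrist_force: [1.3, -0.0, -0.3]
gripper_width: 0.502
time_s: 3.15
tcp_pos: [0.4682, -0.1135, 0.0311]
ee_rot: [[0.054, -0.999, -0.002], [-0.999, -0.054, -0.0], [0.0, 0.002, -1.0]]
wrist_force: [0.0, -0.4, -0.6]
gripper_width: 0.497
[ 0.46857318 -0.11364447  0.03166405] [-0.35499268  0.04479411 -0.14668087] [-138.4    7.4]
```

View pics/w2.png

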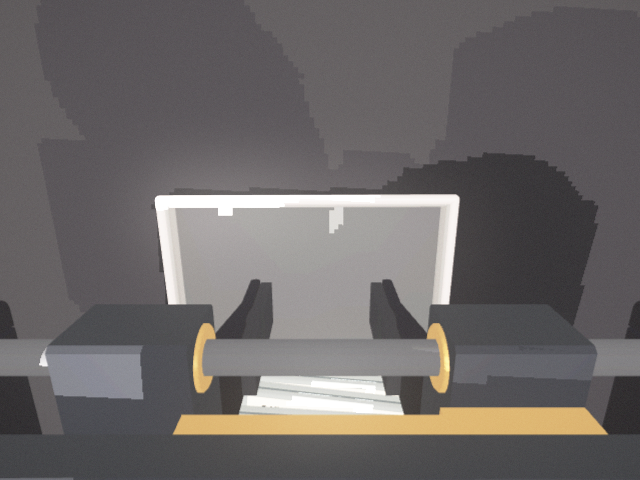

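```bash
python3 -m jog '{"rot":[[0,0,0],[0,0,0],[0,0,0],[0,0,0],[0,0,0],[0,0,0],[0,0,0],[0,0,0],[0,0,0],[0,0,0]],"delta_pos":[[-0.2,3.5,0],[-0.2,3.5,0],[-0.2,3.5,0],[-0.2,3.5,0],[-0.2,3.5,0],[-0.2,3.5,0],[-0.2,3.5,0],[-0.2,3.5,0],[-0.2,3.5,0],[-0.2,3.5,0]],"grip":[50,50,50,50,50,50,50,50,50,50]}'; python3 - <<'E'
from h import *
s=r.sense();print(s["tcp_pos"],s["wrist_force"],t(s["tcp_pos"]))
c=shot("wrist","w3");shot("scene","s3");shot("top","t3")
a=cv2.resize(c["frame"][340:430,200:440],None,fx=3,fy=3)
b=cv2.resize(load("s3")["frame"][170:300,190:345],None,fx=4,fy=4,interpolation=2)
o=np.zeros((a.shape[0]+0,800,3),'uint8')
cv2.imwrite("pics/c.png",np.vstack([np.pad(a,((0,0),(0,0),(0,0))),cv2.resize(b,(720,int(720*b.shape[0]/b.shape[1])))[:330]])[...,::-1]) if 0 else cv2.imwrite("pics/c.png",b[...,::-1])
E
```

```text
time_s: 4.03
tcp_pos: [0.4665, -0.0795, 0.0317]
ee_rot: [[0.051, -0.999, -0.0], [-0.999, -0.051, -0.0], [0.0, 0.0, -1.0]]
wrist_force: [0.6, -2.9, 1.6]
gripper_width: 0.504
[ 0.466475   -0.07954569  0.03167726] [ 0.63715089 -2.92366671  1.60695041] [-104.3    7.8]
```

View pics/c.png

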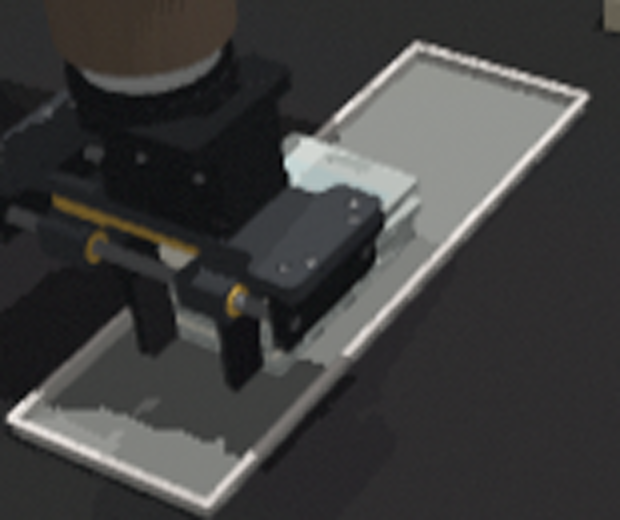

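```bash
python3 -m jog '{"rot":[[0,0,0],[0,0,0],[0,0,0],[0,0,0],[0,0,0],[0,0,0],[0,0,0],[0,0,0],[0,0,0],[0,0,0]],"delta_pos":[[0.2,-4,0],[0,0,9.5],[0,0,0],[-0.2,4,0],[-0.2,4,0],[-0.2,4.5,0],[-0.2,4.5,0],[-0.2,4.5,0],[-0.2,4,0],[-0.2,4,0]],"grip":[50,50,50,50,50,50,50,50,50,50]}'; python3 -m jog '{"rot":[[0,0,0]],"delta_pos":[[0,0,0]],"grip":[50]}';python3 - <<'E'
from h import *
s=r.sense();print(s["tcp_pos"],s["wrist_force"],t(s["tcp_pos"]))
c=shot("wrist","w4")
cv2.imwrite("pics/d.png",cv2.resize(c["frame"][180:430,200:440],None,fx=2.4,fy=2.4,interpolation=2)[...,::-1])
E
```

```text
time_s: 5.02
tcp_pos: [0.465, -0.0537, 0.0409]
ee_rot: [[0.051, -0.999, -0.001], [-0.999, -0.051, -0.0], [0.0, 0.001, -1.0]]
wrist_force: [-0.0, -1.4, -0.5]
gripper_width: 0.498
time_s: 5.1
tcp_pos: [0.4652, -0.0534, 0.0409]
ee_rot: [[0.052, -0.999, -0.0], [-0.999, -0.052, 0.0], [-0.0, 0.0, -1.0]]
wrist_force: [-0.1, -0.6, 0.0]
gripper_width: 0.498
[ 0.4651842  -0.05343358  0.04094491] [-0.08735429 -0.57555035  0.04355418] [-78.1   7.8]
```

View pics/d.png

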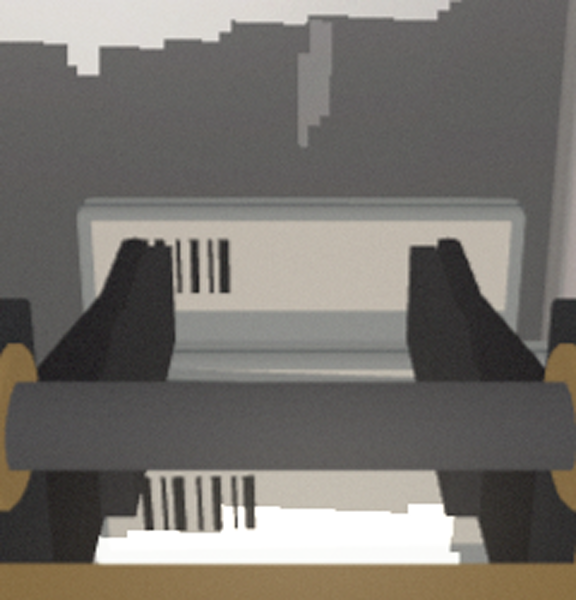

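```bash
python3 -m jog '{"rot":[[0,0,0],[0,0,0],[0,0,0],[0,0,0],[0,0,0],[0,0,0],[0,0,0],[0,0,0],[0,0,0],[0,0,0]],"delta_pos":[[0.2,-4,0],[0,0,9],[0,0,0],[-0.2,4,0],[-0.2,4,0],[-0.2,4.5,0],[-0.2,4.5,0],[-0.2,4.5,0],[-0.2,4,0],[-0.2,4,0]],"grip":[50,50,50,50,50,50,50,50,50,50]}'; python3 -m jog '{"rot":[[0,0,0],[0,0,0],[0,0,0],[0,0,0],[0,0,0],[0,0,0],[0,0,0],[0,0,0],[0,0,0],[0,0,0]],"delta_pos":[[0.2,-4,0],[0,0,9],[0,0,0],[-0.2,4,0],[-0.2,4,0],[-0.2,4.5,0],[-0.2,4.5,0],[-0.2,4.5,0],[-0.2,4,0],[-0.2,4,0]],"grip":[50,50,50,50,50,50,50,50,50,50]}'; python3 -m jog '{"rot":[[0,0,0],[0,0,0],[0,0,0],[0,0,0],[0,0,0],[0,0,0],[0,0,0],[0,0,0]],"delta_pos":[[0,0,0],[0.2,-5,0],[0.5,-10,20],[1.4,-28,30],[1.4,-28,30],[1.4,-28,30],[0,-28,30],[0,0,0]],"grip":[50,50,50,50,50,50,50,50]}';python3 - <<'E'
from h import *
s=r.sense();print(s["tcp_pos"],t(s["tcp_pos"]))
c=shot("wrist","w5");shot("top","t5");shot("scene","s5")
cv2.imwrite("pics/e.png",c["frame"][...,::-1])
E
```

```text
time_s: 5.98
tcp_pos: [0.464, -0.0283, 0.05]
ee_rot: [[0.051, -0.999, -0.0], [-0.999, -0.051, -0.0], [0.0, 0.0, -1.0]]
wrist_force: [0.0, -1.0, 0.9]
gripper_width: 0.501
time_s: 6.82
tcp_pos: [0.4629, -0.0027, 0.059]
ee_rot: [[0.051, -0.999, -0.0], [-0.999, -0.051, -0.0], [0.0, 0.0, -1.0]]
wrist_force: [0.5, -0.2, 0.3]
gripper_width: 0.5
time_s: 7.48
tcp_pos: [0.4711, -0.1342, 0.2053]
ee_rot: [[0.048, -0.999, 0.013], [-0.999, -0.048, -0.002], [0.003, -0.012, -1.0]]
wrist_force: [1.1, 0.0, 0.0]
gripper_width: 0.496
[ 0.47105459 -0.1342205   0.20534039] [-159.1    6. ]
```

View pics/e.png

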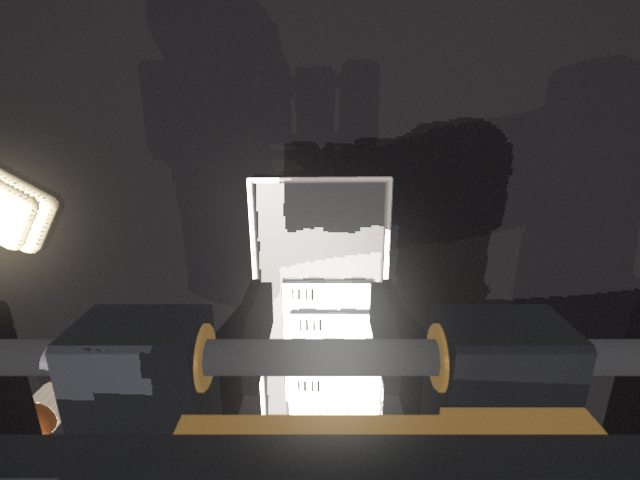

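```bash
python3 -m jog '{"rot":[[0,0,0],[0,0,0],[0,0,0],[0,0,0],[0,0,0],[0,0,0],[0,0,0],[0,0,0],[0,0,0],[0,0,0]],"delta_pos":[[13.75,-27.25,-8],[13.75,-27.25,-8],[13.75,-27.25,-8],[13.75,-27.25,-8],[13.75,-27.25,-8],[13.75,-27.25,-8],[13.75,-27.25,-8],[13.75,-27.25,-8],[0,0,0],[0,0,0]],"grip":[0,0,0,0,0,0,0,0,0,0]}'; python3 - <<'E'
from h import *
s=r.sense();print(s["tcp_pos"],s["ee_rot"],s["wrist_force"])
shot("wrist","w6");a=shot("top","t6")["frame"];b=shot("scene","s6")["frame"]
A_=cv2.resize(a[200:320,215:495],(800,343),interpolation=2)
B=cv2.resize(b[175:300,190:345],(318,256),interpolation=2)
C=cv2.resize(load("w6")["frame"],(341,256))
o=np.zeros((599,800,3),'uint8');o[:343]=A_;o[343:,:318]=B;o[343:,330:671]=C
cv2.imwrite("pics/f.png",o[...,::-1])
E
```

```text
time_s: 8.47
tcp_pos: [0.5769, -0.348, 0.1313]
ee_rot: [[0.05, -0.999, -0.006], [-0.999, -0.05, 0.002], [-0.003, 0.006, -1.0]]
wrist_force: [-0.2, 1.1, -1.6]
gripper_width: 0.008
[ 0.57686182 -0.34802333  0.13129798] [[ 0.05000714 -0.99873275 -0.00567206]
 [-0.99874524 -0.05002144  0.00240876]
 [-0.00268943  0.00554449 -0.99998101]] [-0.16043394  1.14141996 -1.63772944]
```

View pics/f.png

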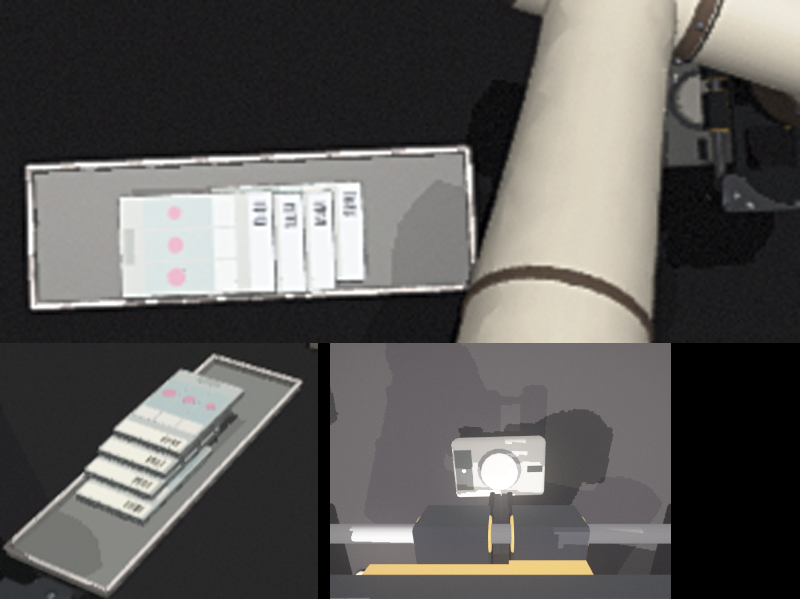

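```bash
python3 - <<'E'
from h import *
c=load("w6");print("key",w(c,319,240,.0405))
c=load("t6")
for z,ps in[(.012,[(359,183),(364,281)]),(.021,[(332,190),(335,290)]),(.030,[(303,192),(306,292)]),(.039,[(271,192),(274,293),(120,197),(122,296)])]:
  print(z,[t(w(c,215+u/2.857,200+v/2.857,z)) for u,v in ps])
print([t(w(c,215+u/2.857,200+v/2.857,.011)) for u,v in[(27,167),(468,150),(474,290),(33,307)]])
im=cv2.resize(c["frame"][255:310,250:350],(800,440),interpolation=2);cv2.imwrite("pics/g.png",im[...,::-1])
E
```

```text
key [ 0.57840652 -0.35491901  0.0405    ]
0.012 [array([-90.7, -30.5]), array([-91.4,  52.8])]
0.021 [array([-66.9, -25.2]), array([-66.,  59.])]
0.03 [array([-42. , -24.2]), array([-41.2,  59.4])]
0.039 [array([-14.9, -25.1]), array([-14.3,  58.8]), array([111.2, -25.6]), array([111.9,  56.4])]
[array([192. , -54.7]), array([-185.5,  -55.2]), array([-184.8,   64. ]), array([189.7,  63.8])]
```

View pics/g.png

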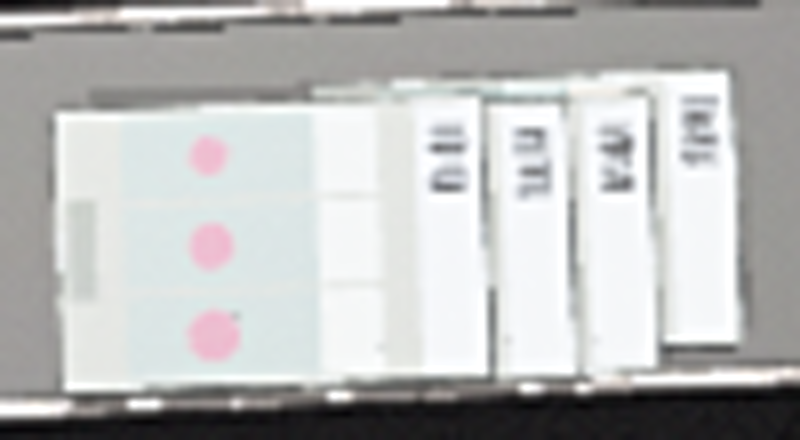

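```bash
python3 -m jog '{"rot":[[0,0,0],[0,0,0],[0,0,0],[0,0,0],[0,0,0]],"delta_pos":[[3,-5,-20],[0,0,-20],[0,0,-20],[0,0,0],[0,0,0]],"grip":[0,0,0,0,0]}'; python3 -c "
from station import r
s=r.sense();print(s['tcp_pos'],s['wrist_force'],s['ee_rot'][2])"
```

```text
time_s: 9.03
tcp_pos: [0.5803, -0.352, 0.075]
ee_rot: [[0.053, -0.999, -0.002], [-0.999, -0.053, 0.0], [-0.001, 0.002, -1.0]]
wrist_force: [0.9, 1.0, 0.2]
gripper_width: 0.003
[ 0.58028911 -0.35200751  0.07495293] [0.89734726 1.03261452 0.22372595] [-5.51271617e-04  1.90336011e-03 -9.99998037e-01]
```

```bash
python3 -m jog '{"rot":[[0,0,0],[0,0,0],[0,0,0],[0,0,0]],"delta_pos":[[0,0,-5],[0,0,-4],[0,0,-2.5],[0,0,0]],"grip":[0,0,0,0]}'; python3 -m jog '{"rot":[[0,0,0],[0,0,0]],"delta_pos":[[0,0,-1],[0,0,0]],"grip":[0,0]}'; python3 -m jog '{"rot":[[0,0,0],[0,0,0]],"delta_pos":[[0,0,-1],[0,0,0]],"grip":[0,0]}'
```

```text
time_s: 9.37
tcp_pos: [0.5813, -0.3532, 0.0641]
ee_rot: [[0.051, -0.999, 0.002], [-0.999, -0.051, -0.0], [0.001, -0.002, -1.0]]
wrist_force: [0.0, 0.5, 1.4]
gripper_width: 0.004
time_s: 9.53
tcp_pos: [0.5813, -0.3532, 0.0631]
ee_rot: [[0.051, -0.999, 0.001], [-0.999, -0.051, -0.0], [0.0, -0.001, -1.0]]
wrist_force: [0.9, 1.5, 1.0]
gripper_width: 0.007
time_s: 9.7
tcp_pos: [0.5813, -0.3533, 0.0621]
ee_rot: [[0.051, -0.999, 0.001], [-0.999, -0.051, -0.0], [0.001, -0.001, -1.0]]
wrist_force: [0.8, 1.1, 3.0]
gripper_width: 0.004
```

```bash
python3 -m jog '{"rot":[[0,0,0],[0,0,0]],"delta_pos":[[0,0,-0.5],[0,0,0]],"grip":[0,0]}'; python3 -m jog '{"rot":[[0,0,0],[0,0,0]],"delta_pos":[[0,0,-0.3],[0,0,0]],"grip":[0,0]}'
```

```text
time_s: 9.87
tcp_pos: [0.5813, -0.3533, 0.0619]
ee_rot: [[0.051, -0.999, 0.001], [-0.999, -0.051, -0.001], [0.001, -0.001, -1.0]]
wrist_force: [0.4, 2.0, 5.1]
gripper_width: 0.006
time_s: 10.03
tcp_pos: [0.5813, -0.3533, 0.0619]
ee_rot: [[0.052, -0.999, 0.001], [-0.999, -0.052, -0.001], [0.001, -0.001, -1.0]]
wrist_force: [0.5, 1.8, 5.9]
gripper_width: 0.009
```

```bash
python3 -m jog '{"rot":[[0,0,0],[0,0,0],[0,0,0],[0,0,0],[0,0,0],[0,0,0],[0,0,0],[0,0,0],[0,0,0],[0,0,0]],"delta_pos":[[0,0,0],[0,0,0],[0,0,0],[0,0,0],[0,0,0],[0,0,0],[0,0,0],[0,0,0],[0,0,0],[0,0,0]],"grip":[0,0,0,0,0,0,0,0,0,0]}'; python3 -m jog '{"rot":[[0,0,0],[0,0,0],[0,0,0],[0,0,0],[0,0,0]],"delta_pos":[[0,0,-2],[0,0,-2.5],[0,0,-2.5],[0,0,0],[0,0,0]],"grip":[0,0,0,0,0]}'
```

```text
time_s: 10.87
tcp_pos: [0.5813, -0.3533, 0.0619]
ee_rot: [[0.052, -0.999, 0.001], [-0.999, -0.052, -0.001], [0.001, -0.001, -1.0]]
wrist_force: [0.3, 2.7, 6.6]
gripper_width: 0.009
time_s: 11.28
tcp_pos: [0.5814, -0.3533, 0.0567]
ee_rot: [[0.052, -0.999, 0.001], [-0.999, -0.052, -0.001], [0.001, -0.001, -1.0]]
wrist_force: [-1.6, 4.1, 12.9]
gripper_width: 0.009
```

```bash
python3 -m jog '{"rot":[[0,0,0],[0,0,0],[0,0,0],[0,0,0],[0,0,0],[0,0,0],[0,0,0],[0,0,0]],"delta_pos":[[0,0,6],[0,0,15],[0,0,25],[0,0,25],[0,0,25],[0,0,0],[0,0,0],[0,0,0]],"grip":[0,0,0,0,0,0,0,0]}'; python3 - <<'E'
from h import *
a=shot("top","t7")["frame"];b=shot("scene","s7")["frame"];o=load("t6")["frame"]
print("tray change",np.abs(a[255:310,220:380].astype(int)-o[255:310,220:380]).mean())
cv2.imwrite("pics/h.png",np.hstack([cv2.resize(a[150:320,140:400],(400,262)),cv2.resize(b[175:425,130:400],(400,262))])[...,::-1])
E
```

```text
time_s: 11.95
tcp_pos: [0.5799, -0.3529, 0.1486]
ee_rot: [[0.05, -0.999, -0.002], [-0.999, -0.05, 0.001], [-0.001, 0.002, -1.0]]
wrist_force: [-0.4, -0.1, 0.4]
gripper_width: 0.003
tray change 1.4323484848484849
```

View pics/h.png

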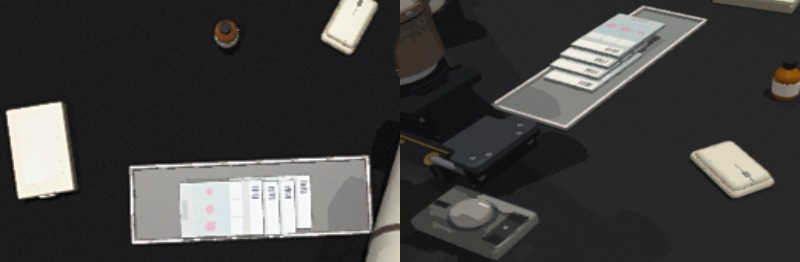

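The row is intact, the key is up, the arm is clear, and the bystanders are where they were.

```bash
python3 -c "
from station import finish_job
print(finish_job())"
```

```text
the job is handed in; nothing more can be done
None
```

I fanned the four mailers into a shingled row, took the photograph with the camera release, and handed the job in at about 12 s of robot time. `finish_job()` gives no verdict, so success is judged only by my own checks.

**Row:** I squared the pile with two fingertips against the label ends. Then I raised them one mailer thickness at a time and pushed 25.5 mm each time.
- **Spacing:** my pixel readings from the top camera gave steps of about 24.6, 24.9 and 26.9 mm, good to about 1.5 mm.
- **Sideways:** the largest offset between neighbours is about 6 mm, between mailers 1 and 2. The row sits about 7–13 mm off the tray's centre line.
- **Straightness:** the mailers look parallel to the tray, and all four label strips show in full.

**Camera release:** I held the key at the first click for about 1 s. At 6–7 N there it stood still, as expected below 8 N. I then pressed it about 5 mm further to 12.9 N and released it.

**Final pictures:** the row is unchanged and the key looks back up. The slide box, mouse and oil bottle look unmoved by eye; I did not measure them. The arm is clear of everything.

**Disagreements:** the three cameras differed by about 3–5 mm on the tray centre and key position. That is well inside the margins, and no check failed.

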